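# Hang the cartridge shell on the extraction bar and hold the extraction paddle level

### The arm

A 7-joint arm with a two-finger parallel gripper is mounted at the origin on the work surface. World frame = base frame: x ahead of the robot, y to its left, z up, the work surface at z = 0. Lengths are in m, angles in rad, forces in N, time in s.
With the tool pointing down it reaches from about 0.375 to 0.925 m from the base axis. Payload 3.1 kg.
Tool frame: the origin (TCP) lies on the mounting face of the last link; the fingertips stand 173 mm ahead of it and the grasp point (between the pads) lies 155 mm ahead of it (arm.grasp_offset is the distance from the TCP to the grasp point, in m); z points along the fingers, y is the line along which they close (so a half turn about z gives the same grasp; the last joint's range is limited). The gripper opens to 85 mm and grips with 20 to 120 N. Pads are 22 mm wide; open, the fingers measure 114 mm over their backs; the gripper's body (76 mm by 85 mm) begins 54 mm behind the grasp point. The pads swing forward as they close: fully open they stand 13 mm farther back than shut.
Start: joints at [-1.269, 0.383, 0.044, 1.598, -0.018, 1.161, -0.05], TCP at [0.253, 0.599, 0.405] pointing down, gripper open.
Joint ranges: [-2.61, 2.61], [-0.41, 2.15], [-1.48, 1.57], [0, 2.5], [-1.57, 4.71], [0.05, 1.97], [-2.85, 2.85]. Speed limits (rad/s): [2.79, 2.79, 3.14, 3.14, 3.14, 3.14, 3.14].

### API

Orientations are given as a unit quaternion [x, y, z, w].
In Python, from rig import sensors, capture, arm, recognise, regions_of, pinpoint gives the robot as it stands.
- The arm moves only by the tool move_arm, never from a script. Its argument "deltas" is a list of rows, each an object with "xyz": the shift along the tool's x, y, z in mm, a list of three; "yaw": the turn about the tool's z in degrees; "jaw": the opening, from 0 (shut) to 1 (fully open). A call has 1 to 12 rows; each row is the pose to reach, as a shift and turn from the pose commanded when the call began, along the tool's axes at that moment; what a row does not reach only later rows make up. A row lasts 1/8 s, in which the tool goes at most 62.5 mm and 10.7 degrees, less where a joint would pass 70% of its speed; a pose out of reach is approached as far as the arm can. A call with a gripper value outside its range is refused whole. The fingers move at their own pace and stop on an object; "grip_force" is the grip in N (left out, the last holds). Time passes only in rows, so rows that repeat a pose let the fingers close. It gives the time, the measured TCP pose, the force, the opening and the grip force at its end, in the units of the state.
- sensors.get_obs(): the state, without advancing time (a new reading comes with each control period).
- capture(name): name is "scene" or "top"; returns a dict with "pixels" (400x640x3 uint8, red, green, blue), "depth" (400x640 float32, m along the optical axis (not along the pixel's ray), 0 where there is no reading), "fx", "fy", "cx", "cy" (pixels), "k1" (the pictures are not rectified: a ray, as slopes to the right and down, at radius r is drawn at 1 + k1 r^2 times it, then the intrinsics apply), "T" (4x4, takes a point from camera to world coordinates). Camera axes: x right, y up, looking along -z (the intrinsics and any distortion apply to the point x, -y, -z); pixel columns grow to the right and rows downward; lengths in m; the calibration is good to about 2 mm. A picture is of the moment at which its call begins.
- arm.close_job(): hands the job in; it is judged then, once.
Trained networks look in the newest picture that a camera, given by its name, has taken for a name from the list of things; names that differ only in an ending like _2 or _b are one class to them, and where a whole thing is asked for, a point or a joint stands for the part that bears it (a point fixed in the world has none). Each returns a list of dicts, best first, with "conf" (0 to 1); they miss things now and then, are a little off and sometimes report something else, mostly with a low value. They report only what shows in the picture. A call takes as long as a camera call. They do not tell look-alikes from the thing itself.
- recognise(label, camera): "bbox" ([centre column, centre row, width, height] in pixels, round what is visible of it).
- regions_of(label, camera): "pixels" (400x640 bool, what is visible of it) and "bbox" ([centre column, centre row, width, height] in pixels, round what is visible of it).
- pinpoint(label, camera): "xy" ([column, row] in pixels: a listed point, or the origin of a listed thing).
The state is a dict: "t": time; "joint_pos": joint angles; "joint_vel": joint speeds; "effort": joint torques, N m; "tcp_pos": TCP position; "tool_rot": TCP orientation; "contact_force": force on the tool from outside, world axes, zero at the start; "wrist_torque": the same for the moment, N m; "finger_gap": finger opening in m; "gripper_force": force on a finger pad.
Only numpy, scipy, OpenCV 4.12 (cv2) and the standard library are available. Lean on these libraries where they do the work, as an engineer would, in place of code of your own. Each camera call takes 0.05 s, during which the arm holds its last target. There are 200 camera calls.

### The job

Hang the open, tunnel-shaped black cartridge shell over the middle of the aluminium bar, above the suction grille, with one leg either side of the bar and its crown flat on top; set it on rather than dropping it, and let go of it. Then clean it: with the gripper's fingers press the spring-loaded paddle of the extraction switch down until it is level (flush with the top of its housing, not down on its stop), keep it there for at least three seconds, and finish while still holding it level. Leave everything else on the bench where it is.

Things in the scene. Friction and masses are not known exactly. Their poses are not given: they have to be found in the camera images.
- shell: black plastic U-section cartridge shell, open below and at both ends, standing on its two long legs like a tunnel. 44 mm wide outside (its x), 100 mm long (its y, the tunnel's direction), 66 mm high; legs and flat crown 4 mm thick; gap between legs 36 mm wide, 62 mm deep. About 0.12 kg. White gear disc on each leg. Origin: midway between the feet of the legs, z up
- stand: fixed extraction stand: steel base 130 x 260 x 14 mm, dark slotted grille in its middle, posts at y = +-110 mm carrying a level square aluminium bar, 20 x 20 mm, 240 mm long along y, top 160 mm above the table. Hose at +x, to 165 mm from the origin, 60 mm high. Origin on the table under the bar's middle. A shell hung on the bar has its origin at z = 98 mm
- bar_mid (a point): middle of the bar's top face, right above the middle of the grille; axes as stand (y along the bar)
- control: fixed extraction switch: grey housing 100 x 90 x 90 mm high (x 20 to 120 mm), with a sprung paddle that sticks out of its front towards its -x, slanting up at rest. Origin on the table; paddle hinge along y at x = 20, z = 85 mm. With the paddle level, its pad's top centre is at x = -85, y = 0, z = 90 mm in this frame, flush with the housing's top
- paddle_pad (a point): centre of the top face of the black pad at the paddle's free end (pad 45 mm along the paddle, 55 mm across, 10 mm thick), 105 mm from the hinge; its z is the pad's upward normal, its x runs from the pad to the hinge
- paddle (a joint): paddle angle, rad: 0 at rest (pad end up, 0.44 rad above level), grows as it is pressed down, 0.44 when level (top flush with the housing's top), 0.70 at its lower stop. A spring pushes it back to 0: at the pad about 4 N to start it, 9 N at level, 12 N at the stop
- hopper: bystander: a CLOSED solid black cartridge block, 50 x 85 x 46 mm high, with a green drum along one side; origin centre of its underside. Not the shell
- tape: bystander: roll of tan tape lying flat, 96 mm across, 24 mm high; origin centre of its underside
- screwdriver: bystander: screwdriver, about 170 mm long, lying along its own x
- scissors: bystander: black-handled scissors, about 150 mm long, 10 mm high, lying along its own x
- toner_a: bystander: black toner bottle with blue cap, 66 mm across, 190 mm high, towards the far edge; origin centre of its underside
- jar: bystander: short grey jar with black lid, 70 mm across, 60 mm high, at the near side; origin centre of its underside
- gear_tray: bystander: open grey tray of small gears, 100 x 150 x 35 mm; origin centre of its underside
There are look-alikes about, which are no part of the job. Leave any yellow look-alike of the shell alone.

How it is judged:
On the way, in this order (a step that is already met when the one before it is completed fails the run):
1. the shell hangs over the middle of the bar, let go and at rest (x of shell in the frame of stand between -0.014 and 0.014 m and y of shell in the frame of stand between -0.035 and 0.035 m and z of shell in the frame of stand between 0.09 and 0.106 m and angle between shell's own z axis and vertical below 0.15 rad and contact force between shell and stand above 0.3 N and contact force between shell and the arm below 0.05 N and contact force between shell and the fingers below 0.05 N and linear speed of shell below 0.02 m/s), for 0.2 s.
2. the paddle is held level by the fingers for three seconds, the shell still on the bar (all of step 1 and value of joint paddle between 0.35 and 0.53 rad and contact force between the fingers and control above 2 N), for 2.8 s.
At the end, for the whole second after the job is handed in: The fingers hold the paddle (over 2 N) within 0.09 rad of level (joint 0.35 to 0.53). The shell hangs on the bar, untouched and at rest: origin 90 to 106 mm high, upright within 0.15 rad, its middle within 35 mm of the bar's middle along the bar and 14 mm across (all of step 2); the arm keeps its last pose, push and grip.
It fails at once if the shell is dropped (over 0.8 m/s with no finger on it) (linear speed of shell above 0.8 m/s and contact force between shell and the fingers below 0.05 N).
It fails at once if something else on the bench is moved by more than 30 mm (distance of any of hopper, tape, screwdriver, scissors, toner_a, jar, gear_tray from where it was at the start of the episode above 0.03 m).
It also fails if it takes over 59 s, if anything falls off the work surface, if the arm or the gripper's body presses on something with over 40 N, if the wrist force passes 120 N, or if a joint passes its speed limit or range.

## Working session

There is one attempt and no reset: what is moved stays moved. The work goes in short steps, Python scripts to look and compute and a tool call to move; the robot and the scene stay as the last step left them, time stands still between calls to the robot, and variables do not carry over. Pictures are saved under pics/ and viewed, at most 10 in all, crops included, and the job is handed in when it is done.

Besides the shell and the picture viewer there is one more tool, called after "Request:" as name(argument=value, ...) on one line, values as JSON. move_arm: Moves the arm, as the interface text tells. Its arguments: {"type":"object","properties":{"deltas":{"type":"array","items":{"type":"object","properties":{"xyz":{"type":"array","items":{"type":"number"}},"yaw":{"type":"number"},"jaw":{"type":"number"}}}},"grip_force":{"type":"number"}},"required":["deltas"]}

```bash
mkdir -p pics; cat > h.py <<'E'
import numpy as np, cv2
from rig import sensors, capture, arm, recognise, regions_of, pinpoint
def K(c): return np.array([[c['fx'],0,c['cx']],[0,c['fy'],c['cy']],[0,0,1.]]), np.array([c['k1'],0,0,0,0.])
def rays(c,uv):
    k,d=K(c); p=cv2.undistortPoints(np.array(uv,float).reshape(-1,1,2),k,d)[:,0]
    return np.c_[p[:,0],-p[:,1],-np.ones(len(p))]
def cloud(c,mask):
    v,u=np.nonzero(mask&(c['depth']>0)); z=c['depth'][v,u]
    P=rays(c,np.c_[u,v])*z[:,None]; return P@c['T'][:3,:3].T+c['T'][:3,3]
def onz(c,uv,z):
    d=rays(c,[uv])[0]@c['T'][:3,:3].T; o=c['T'][:3,3]; return o+d*(z-o[2])/d[2]
def save(c,n): cv2.imwrite('pics/'+n,c['pixels'][:,:,::-1])
E
python3 - <<'E'
from h import *
o=sensors.get_obs(); print(o['t'],o['tcp_pos'],o['tool_rot'])
ims=[]
for n in('scene','top'):
    c=capture(n); ims.append(c['pixels'][:,:,::-1])
    print(n,c['T'].round(3).tolist())
    for l in('shell','stand','control','paddle_pad','hopper','tape','screwdriver','scissors','toner_a','jar','gear_tray'):
        for r in regions_of(l,n)[:3]:
            P=cloud(c,r['pixels']); 
            print(l,round(r['conf'],2),np.round(r['bbox']),len(P), np.percentile(P,[3,50,97],axis=0).round(3).tolist() if len(P) else '')
    for l in('shell','bar_mid','control','paddle_pad','stand'):
        print('pin',l,[(round(r['conf'],2),np.round(r['xy'],1).tolist()) for r in pinpoint(l,n)[:3]])
    cv2.imwrite(f'pics/{n}0.png',ims[-1])
E
```

```text
0.0 [0.25278835 0.5982842  0.40327995] [ 1.98541780e-01  9.80091521e-01 -1.31522020e-03 -2.04094356e-04]
scene [[-0.557, -0.573, 0.6, 1.236], [0.83, -0.373, 0.414, 0.445], [-0.013, 0.729, 0.684, 0.887], [0.0, 0.0, 0.0, 1.0]]
shell 0.88 [324. 177.  38.  33.] 997 [[0.342, -0.158, 0.001], [0.388, -0.11, 0.049], [0.409, -0.066, 0.069]]
shell 0.71 [326. 209.  38.  35.] 1084 [[0.47, -0.075, 0.003], [0.51, -0.022, 0.054], [0.515, 0.02, 0.069]]
shell 0.61 [233. 155.  34.  40.] 550 [[0.443, -0.418, 0.002], [0.513, -0.325, 0.123], [0.587, -0.305, 0.143]]
stand 0.82 [448. 292. 136. 128.] 8517 [[0.513, 0.217, 0.005], [0.58, 0.339, 0.015], [0.716, 0.452, 0.161]]
control 0.93 [217. 186.  67.  99.] 2853 [[0.489, -0.35, 0.004], [0.641, -0.299, 0.082], [0.697, -0.261, 0.137]]
paddle_pad 0.97 [235. 155.  31.  41.] 529 [[0.436, -0.42, 0.001], [0.512, -0.325, 0.125], [0.581, -0.305, 0.143]]
hopper 0.85 [316. 259.  39.  25.] 817 [[0.617, -0.005, 0.005], [0.653, 0.045, 0.045], [0.675, 0.078, 0.049]]
hopper 0.55 [364. 200.  43.  30.] 416 [[0.299, -0.023, -0.0], [0.384, 0.018, 0.008], [0.429, 0.038, 0.012]]
[... 2280 characters left out ...]
0.485, -0.359, 0.002], [0.603, -0.312, 0.09], [0.684, -0.262, 0.14]]
toner_a 0.7 [286. 144.  23.  28.] 457 [[0.748, 0.059, 0.017], [0.764, 0.086, 0.126], [0.79, 0.117, 0.192]]
jar 0.87 [421. 280.  25.  23.] 400 [[0.306, -0.379, 0.019], [0.338, -0.346, 0.059], [0.367, -0.32, 0.067]]
gear_tray 0.83 [328. 147.  48.  34.] 1348 [[0.731, -0.118, -0.002], [0.785, -0.049, 0.009], [0.831, 0.023, 0.037]]
pin shell [(0.91, [345.5, 265.9]), (0.68, [319.5, 235.2])]
pin bar_mid [(0.88, [204.9, 199.2]), (0.73, [304.0, 186.9]), (0.27, [287.8, 147.4])]
pin control [(0.56, [408.5, 212.4])]
pin paddle_pad [(0.84, [417.9, 226.5]), (0.19, [323.4, 148.3])]
pin stand [(0.9, [214.4, 206.8]), (0.69, [285.8, 148.7])]
```

```bash
python3 - <<'E'
import cv2,numpy as np
a=cv2.imread('pics/scene0.png'); b=cv2.imread('pics/top0.png')
cv2.imwrite('pics/crop0.png',np.vstack([cv2.resize(a[140:340,190:530],(680,400),interpolation=2)[:, :],]))
x=cv2.resize(a[150:235,270:390],(480,340),interpolation=2);y=cv2.resize(b[215:300,290:370],(320,340),interpolation=2)
cv2.imwrite('pics/crop1.png',np.hstack([x,y]))
E
```

```text
(no output)
```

View pics/scene0.png

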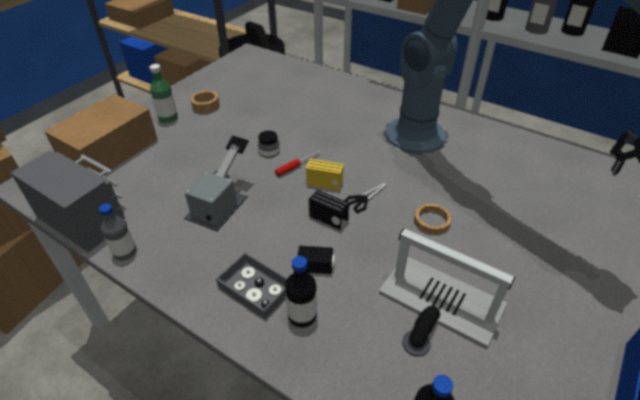

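View pics/crop1.png

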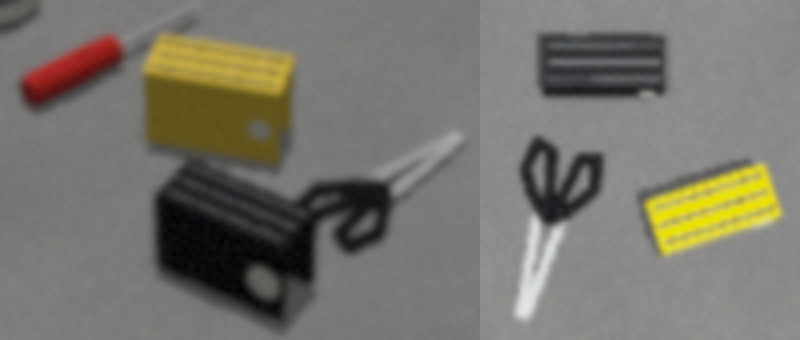

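View pics/top0.png

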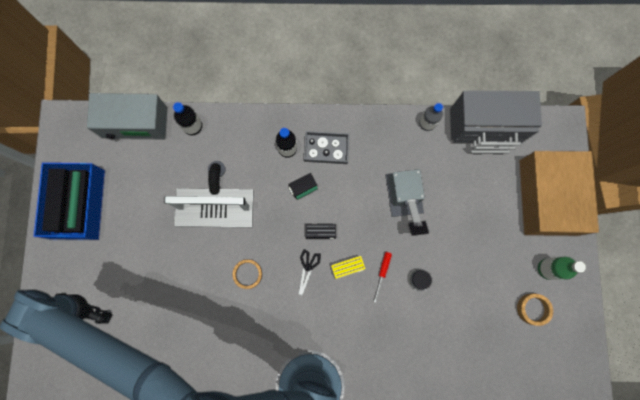

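```bash
cat > m.py <<'E'
from h import *
def rect(P): 
    (c,s,a)=cv2.minAreaRect((P[:,:2]*1000).astype(np.float32)); return np.round(c,1),np.round(s,1),round(a,1)
E
python3 - <<'E'
from m import *
for n in('scene','top'):
    c=capture(n)
    R=sorted(regions_of('shell',n),key=lambda r:-cloud(c,r['pixels'])[:,0].mean() if r['conf']>.5 else 9)
    for r in R[:3]:
        P=cloud(c,r['pixels'])
        P=P[(P[:,2]>.058)&(P[:,2]<.08)]; 
        if len(P)>50: print(n,'shell',len(P),rect(P),np.median(P,0).round(4), c['pixels'][r['pixels']].mean(0).round())
    P=cloud(c,regions_of('stand',n)[0]['pixels']); Q=P[(P[:,2]>.152)]; print('bar',len(Q),rect(Q),np.median(Q,0).round(4))
    Q=P[(P[:,2]<.02)&(P[:,2]>.008)]; print('base',rect(Q))
    full=cloud(c,np.ones((400,640),bool)); B=full[(full[:,0]>.4)&(full[:,0]<.75)&(full[:,1]<-.23)&(full[:,1]>-.42)&(full[:,2]>.05)&(full[:,2]<.2)]
    H=B[(B[:,0]>.59)&(B[:,2]>.082)&(B[:,2]<.1)]; print('housing top',len(H),rect(H),np.median(H[:,2]))
    A=B[(B[:,0]<.545)&(B[:,2]>.1)]; print('pad',len(A),rect(A),np.median(A,0).round(4),np.percentile(A[:,2],[5,95]).round(3))
    for l,z in(('shell',0),('bar_mid',.16),('paddle_pad',.135),('control',0),('stand',0)):
        print(l,[(round(r['conf'],2),onz(c,r['xy'],z).round(3).tolist()) for r in pinpoint(l,n)[:2]])
E
```

```text
scene shell 514 (array([492. , -27.9]), array([ 49. , 101.7]), 0.7) [ 0.4949 -0.0257  0.0662] [33. 33. 34.]
scene shell 377 (array([ 378.2, -113.8]), array([50.3, 98.6]), 23.2) [ 0.3796 -0.1111  0.0659] [125. 109.  45.]
bar 1140 (array([570.7, 331.7]), array([243.7,  26.3]), 89.7) [0.5745 0.3388 0.1597]
base (array([620.6, 332.3]), array([258.1, 230.2]), 89.1)
housing top 897 (array([ 638.2, -310.8]), array([103. ,  91.9]), 6.8) 0.09015388383279421
pad 380 (array([ 509.5, -329.5]), array([74.5, 57.7]), 9.5) [ 0.5033 -0.3262  0.13  ] [0.113 0.143]
shell [(0.73, [0.368, -0.134, -0.0])]
bar_mid [(0.78, [0.566, 0.326, 0.16])]
paddle_pad [(0.56, [0.491, -0.333, 0.135])]
control [(0.93, [0.568, -0.33, -0.0])]
stand [(0.67, [0.564, 0.335, 0.0]), (0.54, [0.334, -0.356, 0.0])]
top shell 417 (array([489.2, -27.2]), array([43.1, 97.7]), 1.0) [ 0.4899 -0.027   0.0668] [68. 69. 71.]
top shell 403 (array([ 374.2, -117.1]), array([42.2, 99.7]), 17.9) [ 0.3733 -0.1175  0.067 ] [215. 205.  54.]
bar 524 (array([569.9, 329.9]), array([ 22.5, 241.4]), 0.0) [0.5696 0.3254 0.1607]
base (array([618. , 331.3]), array([260.8, 226.7]), 89.5)
housing top 801 (array([ 637.1, -311.2]), array([100.1,  91.8]), 7.7) 0.09007364109655858
pad 313 (array([ 508.9, -328. ]), array([73.8, 54.4]), 8.8) [ 0.4991 -0.3278  0.1325] [0.114 0.145]
shell [(0.9, [0.489, -0.032, 0.0]), (0.9, [0.376, -0.121, 0.0])]
bar_mid [(0.88, [0.568, 0.338, 0.16]), (0.42, [0.548, 0.299, 0.16])]
paddle_pad [(0.82, [0.494, -0.328, 0.135]), (0.5, [0.62, 0.029, 0.135])]
control [(0.64, [0.567, -0.332, 0.0])]
stand [(0.97, [0.583, 0.334, 0.0])]
```

The two candidates are the black shell (scene 328,209; top 320,231) and a yellow look-alike (scene 325,176; top 348,266). The black block at scene 316,259 is the closed hopper with the green drum. The enlarged crop shows that the black one is the open tunnel with the white disc, so it is the shell. It is at (0.490, -0.028), yaw about 1°, crown at 66 mm. The bar middle is at (0.570, 0.331), yaw about 0°.

Request:
move_arm(deltas=[{"xyz":[-462,-484,0],"yaw":66,"jaw":0.9},{"xyz":[-462,-484,0],"yaw":66,"jaw":0.9},{"xyz":[-462,-484,0],"yaw":66,"jaw":0.9},{"xyz":[-462,-484,0],"yaw":66,"jaw":0.9},{"xyz":[-462,-484,0],"yaw":66,"jaw":0.9},{"xyz":[-462,-484,0],"yaw":66,"jaw":0.9},{"xyz":[-462,-484,0],"yaw":66,"jaw":0.9},{"xyz":[-462,-484,0],"yaw":66,"jaw":0.9},{"xyz":[-462,-484,0],"yaw":66,"jaw":0.9},{"xyz":[-462,-484,0],"yaw":66,"jaw":0.9},{"xyz":[-462,-484,0],"yaw":66,"jaw":0.9},{"xyz":[-462,-484,0],"yaw":66,"jaw":0.9}])

```text
t: 4.0
tcp_pos: [0.4908, -0.0315, 0.4054]
tool_rot: [0.703, 0.711, 0.0, 0.001]
contact_force: [0.2, 0.1, -0.5]
finger_gap: 0.0769
gripper_force: 0.0
```

Request:
move_arm(deltas=[{"xyz":[4,-1,50],"yaw":0,"jaw":0.9},{"xyz":[4,-1,100],"jaw":0.9},{"xyz":[4,-1,140],"jaw":0.9},{"xyz":[4,-1,170],"jaw":0.9},{"xyz":[4,-1,195],"jaw":0.9},{"xyz":[4,-1,208],"jaw":0.9},{"xyz":[4,-1,208],"jaw":0.9},{"xyz":[4,-1,208],"jaw":0.9}], grip_force=30)

```text
validation failed for argument at $.de...
```

Request:
move_arm(deltas=[{"xyz":[0,0,0],"jaw":0.3},{"xyz":[0,0,0],"jaw":0.3},{"xyz":[0,0,0],"jaw":0.3},{"xyz":[0,0,0],"jaw":0.3},{"xyz":[0,0,0],"jaw":0.3},{"xyz":[0,0,0],"jaw":0.3},{"xyz":[0,0,0],"jaw":0.3}], grip_force=30)

```text
validation failed for argument at $.de...
```

Request:
move_arm(deltas=[{"xyz":[4,-1,50],"yaw":0,"jaw":0.9},{"xyz":[4,-1,100],"yaw":0,"jaw":0.9},{"xyz":[4,-1,140],"yaw":0,"jaw":0.9},{"xyz":[4,-1,170],"yaw":0,"jaw":0.9},{"xyz":[4,-1,195],"yaw":0,"jaw":0.9},{"xyz":[4,-1,208],"yaw":0,"jaw":0.9},{"xyz":[4,-1,208],"yaw":0,"jaw":0.9},{"xyz":[4,-1,208],"yaw":0,"jaw":0.9}], grip_force=30)

```text
t: 5.0
tcp_pos: [0.4898, -0.0227, 0.1976]
tool_rot: [0.7, 0.714, 0.001, 0.0]
contact_force: [0.5, -0.3, 0.7]
finger_gap: 0.077
gripper_force: 0.0
```

Request:
move_arm(deltas=[{"xyz":[0,0,0],"yaw":0,"jaw":0.3},{"xyz":[0,0,0],"yaw":0,"jaw":0.3},{"xyz":[0,0,0],"yaw":0,"jaw":0.3},{"xyz":[0,0,0],"yaw":0,"jaw":0.3},{"xyz":[0,0,0],"yaw":0,"jaw":0.3},{"xyz":[0,0,0],"yaw":0,"jaw":0.3},{"xyz":[0,0,0],"yaw":0,"jaw":0.3}], grip_force=30)

```text
t: 5.88
tcp_pos: [0.4899, -0.0229, 0.1976]
tool_rot: [0.7, 0.714, 0.001, 0.0]
contact_force: [0.6, 0.1, 7.0]
finger_gap: 0.0438
gripper_force: 32.8
```

Request:
move_arm(deltas=[{"xyz":[0,0,-10],"yaw":0,"jaw":0.3},{"xyz":[0,0,-35],"yaw":0,"jaw":0.3},{"xyz":[0,0,-70],"yaw":0,"jaw":0.3},{"xyz":[0,0,-110],"yaw":0,"jaw":0.3},{"xyz":[0,0,-150],"yaw":0,"jaw":0.3},{"xyz":[0,0,-180],"yaw":0,"jaw":0.3},{"xyz":[0,0,-200],"yaw":0,"jaw":0.3},{"xyz":[0,0,-200],"yaw":0,"jaw":0.3},{"xyz":[0,0,-200],"yaw":0,"jaw":0.3}])

```text
t: 7.0
tcp_pos: [0.4883, -0.0229, 0.3955]
tool_rot: [0.7, 0.714, -0.001, -0.001]
contact_force: [-0.5, 0.1, -1.7]
finger_gap: 0.0438
gripper_force: 32.0
```

Request:
move_arm(deltas=[{"xyz":[15,4,0],"yaw":0,"jaw":0.3},{"xyz":[45,11,0],"yaw":0,"jaw":0.3},{"xyz":[85,21,0],"yaw":0,"jaw":0.3},{"xyz":[130,32,0],"yaw":0,"jaw":0.3},{"xyz":[175,44,0],"yaw":0,"jaw":0.3},{"xyz":[220,55,0],"yaw":0,"jaw":0.3},{"xyz":[265,66,0],"yaw":1,"jaw":0.3},{"xyz":[305,76,0],"yaw":1,"jaw":0.3},{"xyz":[335,84,0],"yaw":1,"jaw":0.3},{"xyz":[352,88,0],"yaw":1,"jaw":0.3},{"xyz":[357,89,0],"yaw":1,"jaw":0.3},{"xyz":[357,89,0],"yaw":1,"jaw":0.3}])

```text
t: 8.5
tcp_pos: [0.5713, 0.3348, 0.3962]
tool_rot: [0.707, 0.707, -0.001, 0.0]
contact_force: [-0.6, 0.1, -0.9]
finger_gap: 0.0436
gripper_force: 32.0
```

```bash
python3 - <<'E'
from m import *
o=sensors.get_obs(); print(o['t'],o['tcp_pos'].round(4),o['tool_rot'])
c=capture('scene'); F=cloud(c,np.ones((400,640),bool))
g=c['pixels'].reshape(-1,3)
im=c['pixels'][:,:,::-1]; cv2.imwrite('pics/hover.png',cv2.resize(im[180:360,370:530],(640,720),interpolation=2)[:600])
for r in regions_of('shell','scene')[:3]: 
    P=cloud(c,r['pixels']); print(r['conf'],r['bbox'],np.percentile(P,[3,50,97],axis=0).round(3).tolist())
E
```

```text
8.5 [0.5713 0.3348 0.3962] [ 7.06897156e-01  7.07315905e-01 -7.61195448e-04  2.07161568e-04]
0.96 [324.4, 176.6, 35.8, 32.1] [[0.344, -0.157, 0.002], [0.388, -0.11, 0.049], [0.409, -0.067, 0.068]]
0.81 [458.0, 228.9, 55.8, 55.9] [[0.553, 0.283, 0.202], [0.591, 0.333, 0.246], [0.595, 0.377, 0.266]]
```

View pics/hover.png

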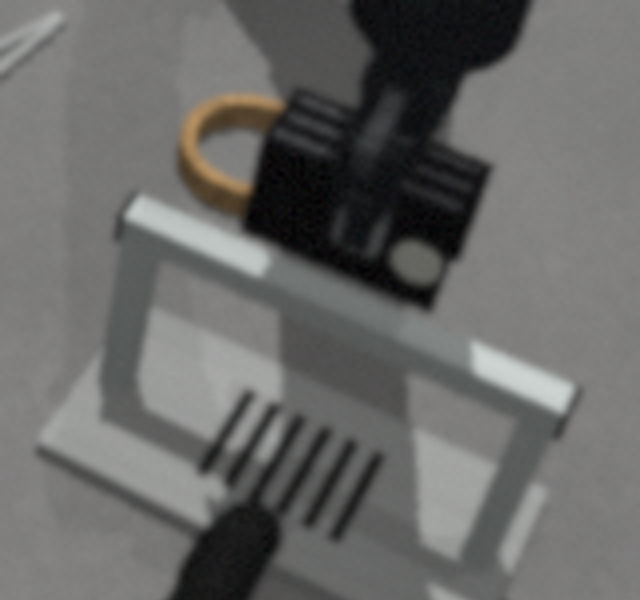

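The crop shows the shell gripped upright above the bar, with the legs straddling it. Its visible leg face is at x≈0.593, so its centre is at about (0.571, 0.331), which is aligned. I'll lower it now.

Request:
move_arm(deltas=[{"xyz":[0,-1,15],"yaw":0,"jaw":0.3},{"xyz":[0,-1,35],"yaw":0,"jaw":0.3},{"xyz":[0,-1,55],"yaw":0,"jaw":0.3},{"xyz":[0,-1,72],"yaw":0,"jaw":0.3},{"xyz":[0,-1,84],"yaw":0,"jaw":0.3},{"xyz":[0,-1,91],"yaw":0,"jaw":0.3},{"xyz":[0,-1,95],"yaw":0,"jaw":0.3},{"xyz":[0,-1,97],"yaw":0,"jaw":0.3},{"xyz":[0,-1,97],"yaw":0,"jaw":0.3}])

```text
t: 9.72
tcp_pos: [0.5704, 0.3358, 0.3001]
tool_rot: [0.707, 0.708, 0.0, 0.0]
contact_force: [0.4, 0.3, -1.6]
finger_gap: 0.0435
gripper_force: 32.0
```

Request:
move_arm(deltas=[{"xyz":[0,0,1],"yaw":0,"jaw":0.3},{"xyz":[0,0,2],"yaw":0,"jaw":0.3},{"xyz":[0,0,3],"yaw":0,"jaw":0.3},{"xyz":[0,0,4],"yaw":0,"jaw":0.3},{"xyz":[0,0,5],"yaw":0,"jaw":0.3},{"xyz":[0,0,5],"yaw":0,"jaw":0.3}])

```text
t: 10.48
tcp_pos: [0.5704, 0.3357, 0.2957]
tool_rot: [0.707, 0.708, 0.0, -0.0]
contact_force: [-2.4, -1.5, 4.9]
finger_gap: 0.0439
gripper_force: 32.5
```

Request:
move_arm(deltas=[{"xyz":[0,0,0],"yaw":0,"jaw":0.58},{"xyz":[0,0,0],"yaw":0,"jaw":0.65},{"xyz":[0,0,0],"yaw":0,"jaw":0.75},{"xyz":[0,0,0],"yaw":0,"jaw":0.9},{"xyz":[0,0,0],"yaw":0,"jaw":0.9},{"xyz":[0,0,0],"yaw":0,"jaw":0.9},{"xyz":[0,0,0],"yaw":0,"jaw":0.9},{"xyz":[0,0,0],"yaw":0,"jaw":0.9}])

```text
t: 11.48
tcp_pos: [0.5703, 0.3357, 0.2947]
tool_rot: [0.707, 0.708, 0.0, -0.0]
contact_force: [-0.4, 0.1, 0.1]
finger_gap: 0.0771
gripper_force: 0.0
```

```bash
python3 - <<'E'
from m import *
for n in('scene','top'):
    c=capture(n); F=cloud(c,np.ones((400,640),bool)).reshape(-1,3)
    for r in regions_of('shell',n)[:3]: 
        P=cloud(c,r['pixels']); print(n,r['conf'],np.percentile(P,[3,50,97],axis=0).round(3).tolist())
        Q=P[(P[:,2]>.157)&(P[:,2]<.172)]
        if len(Q)>20: print(rect(Q),np.median(Q[:,2]))
E
```

```text
scene 0.97 [[0.55, 0.283, 0.1], [0.59, 0.332, 0.153], [0.594, 0.378, 0.166]]
(array([569.8, 330.3]), array([99.9, 49.1]), 89.2) 0.16381036417076789
scene 0.85 [[0.343, -0.157, 0.004], [0.388, -0.11, 0.05], [0.409, -0.067, 0.069]]
top 0.8 [[0.547, 0.28, 0.1], [0.562, 0.301, 0.164], [0.591, 0.327, 0.171]]
(array([569.5, 302.1]), array([50.8, 45.1]), 89.7) 0.16451677329787295
top 0.57 [[0.347, -0.162, 0.054], [0.373, -0.115, 0.067], [0.398, -0.07, 0.074]]
```

Request:
move_arm(deltas=[{"xyz":[0,0,-8],"yaw":0,"jaw":0.9},{"xyz":[0,0,-25],"yaw":0,"jaw":0.9},{"xyz":[0,0,-50],"yaw":0,"jaw":0.9},{"xyz":[0,0,-80],"yaw":0,"jaw":0.9},{"xyz":[0,0,-110],"yaw":0,"jaw":0.9},{"xyz":[0,0,-135],"yaw":0,"jaw":0.9},{"xyz":[0,0,-135],"yaw":0,"jaw":0.9}])

```text
t: 12.55
tcp_pos: [0.5714, 0.3356, 0.434]
tool_rot: [0.707, 0.708, 0.004, 0.001]
contact_force: [-0.4, 0.4, 0.2]
finger_gap: 0.0769
gripper_force: 0.0
```

```bash
python3 - <<'E'
from m import *
o=sensors.get_obs(); print(o['t'],o['tcp_pos'].round(4),o['tool_rot'].round(4),o['joint_pos'].round(3))
for n in('scene','top'):
    c=capture(n)
    for r in regions_of('shell',n)[:3]: 
        P=cloud(c,r['pixels'])
        Q=P[(P[:,2]>.157)&(P[:,2]<.172)]
        if len(Q)>20: print(n,rect(Q),np.median(Q[:,2]))
E
```

```text
12.55 [0.5714 0.3356 0.434 ] [7.067e-01 7.075e-01 3.800e-03 7.000e-04] [-0.998  0.418  0.537  1.556 -0.224  1.222 -0.422]
scene (array([571.2, 330.5]), array([98.6, 48.6]), 89.5) 0.16393917978660466
top (array([569. , 319.6]), array([80.7, 44.6]), 89.7) 0.16417191372199025
```

Request:
move_arm(deltas=[{"xyz":[-40,-5,0],"yaw":0,"jaw":0},{"xyz":[-95,-12,0],"yaw":0,"jaw":0},{"xyz":[-155,-19,0],"yaw":0,"jaw":0},{"xyz":[-215,-27,0],"yaw":0,"jaw":0},{"xyz":[-275,-34,0],"yaw":0,"jaw":0},{"xyz":[-335,-42,0],"yaw":0,"jaw":0},{"xyz":[-395,-49,0],"yaw":0,"jaw":0},{"xyz":[-455,-57,0],"yaw":0,"jaw":0},{"xyz":[-515,-64,0],"yaw":0,"jaw":0},{"xyz":[-575,-72,0],"yaw":0,"jaw":0},{"xyz":[-630,-79,0],"yaw":0,"jaw":0},{"xyz":[-666,-83,0],"yaw":0,"jaw":0}])

```text
t: 14.25
tcp_pos: [0.4866, -0.3332, 0.4286]
tool_rot: [0.708, 0.706, -0.001, -0.001]
contact_force: [0.4, 0.9, -1.4]
finger_gap: -0.0007
gripper_force: 0.0
```

Request:
move_arm(deltas=[{"xyz":[0,0,30],"yaw":0,"jaw":0},{"xyz":[0,0,60],"yaw":0,"jaw":0},{"xyz":[0,0,80],"yaw":0,"jaw":0},{"xyz":[0,0,90],"yaw":0,"jaw":0},{"xyz":[0,0,90],"yaw":0,"jaw":0},{"xyz":[0,0,90],"yaw":0,"jaw":0}])

```text
t: 15.0
tcp_pos: [0.4888, -0.3308, 0.3407]
tool_rot: [0.706, 0.708, 0.0, 0.001]
contact_force: [0.4, 0.6, 1.4]
finger_gap: 0.0002
gripper_force: 0.0
```

```bash
python3 - <<'E'
from h import *
o=sensors.get_obs(); print(o['t'],o['tcp_pos'].round(4),o['tool_rot'].round(4),o['contact_force'].round(1),o['finger_gap'])
c=capture('scene'); cv2.imwrite('pics/pad.png',cv2.resize(c['pixels'][90:240,160:310,::-1],(600,600),interpolation=2))
E
```

```text
15.0 [ 0.4888 -0.3308  0.3407] [7.065e-01 7.077e-01 3.000e-04 1.000e-03] [0.4 0.6 1.4] 0.0001785743421131869
```

View pics/pad.png

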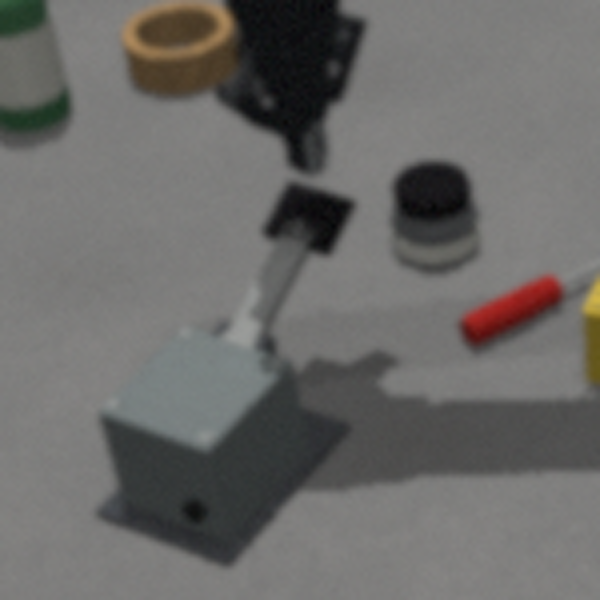

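The closed fingertips (crop 305,165) are right above the pad (310,215). I'll press down.

Request:
move_arm(deltas=[{"xyz":[0,0,12],"yaw":0,"jaw":0},{"xyz":[0,0,22],"yaw":0,"jaw":0},{"xyz":[0,0,32],"yaw":0,"jaw":0},{"xyz":[0,0,42],"yaw":0,"jaw":0},{"xyz":[0,0,52],"yaw":0,"jaw":0},{"xyz":[0,0,62],"yaw":0,"jaw":0},{"xyz":[0,0,70],"yaw":0,"jaw":0},{"xyz":[0,0,76],"yaw":0,"jaw":0},{"xyz":[0,0,78],"yaw":0,"jaw":0},{"xyz":[0,0,78],"yaw":0,"jaw":0},{"xyz":[0,0,78],"yaw":0,"jaw":0}])

```text
t: 16.42
tcp_pos: [0.4865, -0.3318, 0.262]
tool_rot: [0.707, 0.707, -0.001, -0.001]
contact_force: [-4.6, 0.8, 10.1]
finger_gap: -0.0001
gripper_force: 4.7
```

```bash
python3 - <<'E'
from m import *
o=sensors.get_obs(); print(o['t'],o['tcp_pos'].round(4),o['contact_force'].round(1))
ims=[]
for n in('scene','top'):
    c=capture(n); F=cloud(c,np.ones((400,640),bool))
    x=np.array([.992,.127]);r=F[:,:2]-[.568,-.320]; a=r@x; b=r@[-.127,.992]
    for lo in range(-105,50,15):
        m=(a>lo/1e3)&(a<lo/1e3+.015)&(abs(b)<.026)&(F[:,2]>.03)&(F[:,2]<.13)
        if m.sum()>5: print(n,lo,m.sum(),np.percentile(F[m,2],[25,50,75]).round(4))
    s=(F[:,0]>.52)&(F[:,0]<.62)&(F[:,1]>.26)&(F[:,1]<.40)&(F[:,2]>.1615)&(F[:,2]<.18); 
    print('crown',rect(F[s]))
    if n=='scene': cv2.imwrite('pics/press.png',cv2.resize(c['pixels'][90:240,160:310,::-1],(600,600),interpolation=2))
E
```

```text
16.425 [ 0.4865 -0.3318  0.262 ] [-4.6  0.8 10.1]
scene -105 34 [0.0874 0.0887 0.0901]
scene -90 81 [0.0884 0.0938 0.1126]
scene -75 110 [0.0883 0.0908 0.1071]
scene -60 44 [0.0872 0.0889 0.0903]
scene -45 35 [0.0875 0.089  0.0902]
scene -30 34 [0.0882 0.0898 0.0905]
scene -15 35 [0.0875 0.0895 0.0908]
scene 0 46 [0.089  0.0901 0.0913]
scene 15 67 [0.09   0.0914 0.0929]
scene 30 69 [0.0894 0.0906 0.0916]
scene 45 73 [0.0893 0.0907 0.0915]
crown (array([570.5, 330.3]), array([ 48.6, 138.9]), 0.1)
top -45 24 [0.0876 0.0889 0.0914]
top -30 32 [0.0872 0.0909 0.0928]
top -15 34 [0.0888 0.0909 0.0923]
top 0 54 [0.0869 0.0899 0.0931]
top 15 75 [0.0876 0.0905 0.0931]
top 30 74 [0.0881 0.0907 0.0931]
top 45 80 [0.0876 0.0903 0.0923]
crown (array([568.6, 329.3]), array([ 44.4, 138.6]), 0.5)
```

View pics/press.png

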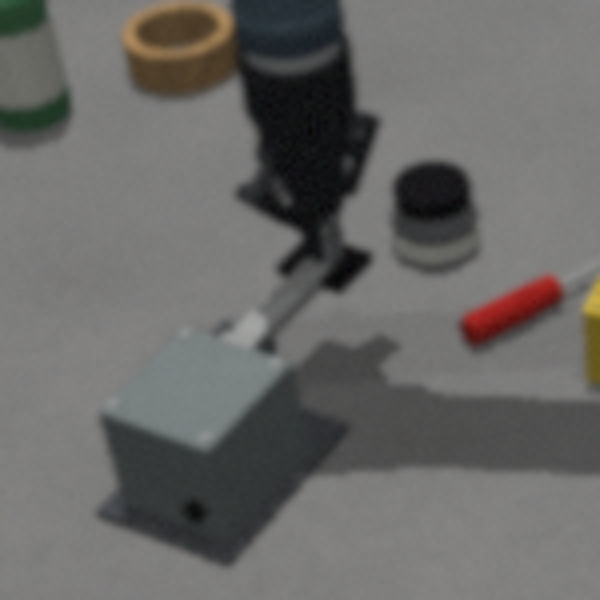

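The paddle is level: it measures 89–90 mm all along, flush with the housing top, with about 10 N on it. I'll hold for more than 3 s.

Request:
move_arm(deltas=[{"xyz":[0,0,0],"yaw":0,"jaw":0},{"xyz":[0,0,0],"yaw":0,"jaw":0},{"xyz":[0,0,0],"yaw":0,"jaw":0},{"xyz":[0,0,0],"yaw":0,"jaw":0},{"xyz":[0,0,0],"yaw":0,"jaw":0},{"xyz":[0,0,0],"yaw":0,"jaw":0},{"xyz":[0,0,0],"yaw":0,"jaw":0},{"xyz":[0,0,0],"yaw":0,"jaw":0},{"xyz":[0,0,0],"yaw":0,"jaw":0},{"xyz":[0,0,0],"yaw":0,"jaw":0},{"xyz":[0,0,0],"yaw":0,"jaw":0},{"xyz":[0,0,0],"yaw":0,"jaw":0}])

```text
t: 18.02
tcp_pos: [0.4865, -0.3318, 0.2621]
tool_rot: [0.707, 0.707, -0.001, -0.001]
contact_force: [-6.3, 1.3, 9.9]
finger_gap: -0.0001
gripper_force: 4.7
```

Request:
move_arm(deltas=[{"xyz":[0,0,0],"yaw":0,"jaw":0},{"xyz":[0,0,0],"yaw":0,"jaw":0},{"xyz":[0,0,0],"yaw":0,"jaw":0},{"xyz":[0,0,0],"yaw":0,"jaw":0},{"xyz":[0,0,0],"yaw":0,"jaw":0},{"xyz":[0,0,0],"yaw":0,"jaw":0},{"xyz":[0,0,0],"yaw":0,"jaw":0},{"xyz":[0,0,0],"yaw":0,"jaw":0},{"xyz":[0,0,0],"yaw":0,"jaw":0},{"xyz":[0,0,0],"yaw":0,"jaw":0},{"xyz":[0,0,0],"yaw":0,"jaw":0},{"xyz":[0,0,0],"yaw":0,"jaw":0}])

```text
t: 19.52
tcp_pos: [0.4865, -0.3318, 0.2621]
tool_rot: [0.707, 0.707, -0.001, -0.001]
contact_force: [-4.5, 1.2, 9.2]
finger_gap: -0.0004
gripper_force: 4.7
```

Request:
move_arm(deltas=[{"xyz":[0,0,0],"yaw":0,"jaw":0},{"xyz":[0,0,0],"yaw":0,"jaw":0},{"xyz":[0,0,0],"yaw":0,"jaw":0},{"xyz":[0,0,0],"yaw":0,"jaw":0},{"xyz":[0,0,0],"yaw":0,"jaw":0},{"xyz":[0,0,0],"yaw":0,"jaw":0},{"xyz":[0,0,0],"yaw":0,"jaw":0},{"xyz":[0,0,0],"yaw":0,"jaw":0}])

```text
t: 20.52
tcp_pos: [0.4865, -0.3318, 0.2621]
tool_rot: [0.707, 0.707, -0.001, -0.001]
contact_force: [-5.6, 0.9, 9.4]
finger_gap: -0.0001
gripper_force: 4.7
```

```bash
python3 -c "
from rig import arm
print(arm.close_job())"
```

```text
the job is handed in; nothing more can be done
None
```

The black shell hangs over the middle of the bar, let go and at rest, and the paddle was held level for about four seconds; I handed the job in at about 20.5 s, still pressing it with about 9 N (no verdict was returned).

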